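# Lock the swivel of an infrared target with spanner and locknut

### The job

Slide the big orange-handled spanner onto the square of the target's swivel and swing it clockwise (seen from above) until its handle rests against the red stop pin. Leave it there to hold the swivel still and turn the brass wing locknut clockwise until it stops, so that it is tight with the target still aimed; then pull the spanner off without turning the target and lay it flat back on the blue mat. Do not touch the round target, and leave everything else where it is.

Things in the scene. Friction and masses are not known exactly. Their poses are not given: they have to be found in the camera images.
- mount: Fixed aluminium plate, 330 x 160 x 12 mm, its top 12 mm above the bench. Origin on the swivel's axis, at the plate's underside; the plate reaches from -120 to +210 mm along its x and +-80 mm along its y. Its x points along the spanner's handle when the swivel is at 0.
- stop_pin (a point): Centre of the top of the upright red stop pin, 12 mm diameter, 38 mm tall above the plate, at x 178, y -11 mm of mount. The spanner's handle is swung clockwise (seen from above) against it.
- swivel_axis (a point): Point on the swivel's vertical axis at the plate's top (12 mm above the bench); turns with the swivel. Here stands a dark steel square 36 x 36 mm, 22 mm tall, that the spanner's jaw fits: slide it on level along the plate from the +x side towards -x, its handle along +x of this frame. The -x side carries the target arm (14 mm wide, 2 to 12 mm above the plate).
- swivel (a joint): Angle of the swivel in the mount (rad), counterclockwise from above positive; 0 is aimed; starts at +0.28 to +0.5. Range +-1.2, friction 0.12 N m, stays where left; the locknut drags it along unless held. With the spanner swung against the stop pin it lies at about +0.06; turning the locknut takes up the jaw's play and brings it to about -0.03.
- target (a point): Upright round steel target with a black face, 70 mm diameter, 8 mm thick, on an arm of the swivel 99 mm from the axis on its -x side; from 29 to 99 mm above the bench. Not to be touched. The point is the disc's centre, 64 mm above the bench.
- locknut (a joint): Turn of the locknut on the swivel (rad), clockwise from above positive; starts at 0 to 0.25, is tight at its end stop at 1.3. Needs 0.28 N m; it turns relative to the swivel, so that if the swivel is not held both turn together.
- nut_grip (a point): Brass wing locknut on top of the swivel, on the same axis: a hexagon 32 mm across flats, 36 to 50 mm above the bench, and on it an upright wing bar 56 mm long, 12 mm thick, 50 to 80 mm above the bench, that turns the nut. The point lies on the axis 73 mm above the bench; its x runs along the bar.
- spanner: Big open steel spanner with orange grip, 0.3 kg, lying flat. Origin: centre of the jaw, on the underside; x points along the handle, away from the jaw's mouth, which opens to -x. Jaw 37.4 mm wide, 10 mm thick, 57 mm outside; prongs reach x -31 mm, tips flared 5 mm each, back of the jaw at x +19.5 mm. Its grip is a bar 20 mm wide, 26 mm tall from the underside, x 60 to 190 mm.
- spanner_grip (a point): Point on top of the orange grip, 88 mm along x from the jaw's centre, 26 mm above the underside: where to hold it: the pin, at 178 mm, leaves the fingers room to draw the spanner about 55 mm straight out, which clears the square.
- spanner_jaw (a point): Centre of the spanner's jaw on its underside (the origin of spanner).
- mat: Blue mat, 300 (x) x 220 (y) x 4 mm thick, fixed on the bench; origin at the centre of its underside. The spanner starts on it, along x.
- small_spanner: Small steel spanner, 140 mm, lying on the mat. Leave alone.
- spare_nut: Loose brass hexagon nut, 24 mm, on the mat. Leave alone.
- cover_disc: Grey cover disc, 110 mm diameter. Leave alone.
- ruler: Steel ruler, 310 mm. Leave alone.
- wipe_bottle: Amber bottle, 130 mm tall. Leave alone.
- glasses_case: Green spectacle case, 160 mm. Leave alone.
- screwdriver: Screwdriver, 200 mm. Leave alone.

How it is judged (in metres and radians):
On the way, in this order (a step that is already met when the one before it is completed fails the run):
1. the spanner's jaw is on the swivel's square (horizontal distance between spanner_jaw and swivel_axis below 0.008 m and height (world z) of spanner_jaw below 0.022 m and angle between the x axis of spanner and the x axis of swivel_axis, either way round below 0.15 rad), for 0.2 s.
2. with the spanner on, the swivel has been swung to the stop pin (at most 0.16 rad off its aim) (all of step 1 and value of joint swivel between -0.12 and 0.16 rad), for 0.2 s.
3. with the spanner still on and the swivel aimed, the locknut is tight (all of step 1 and value of joint swivel between -0.12 and 0.12 rad and value of joint locknut above 1.18 rad), for 0.2 s.
4. the spanner is off and lies on the mat (x of spanner_grip in the frame of mat between -0.14 and 0.14 m and y of spanner_grip in the frame of mat between -0.1 and 0.1 m and height (world z) of spanner_grip below 0.036 m and angle between spanner's own z axis and vertical below 0.1 rad), for 0.2 s.
At the end, for the whole second after the job is handed in: The locknut is turned at least 1.18 rad (its stop is at 1.3), the swivel is within 0.12 rad of aimed, and the spanner lies flat, released and at rest, with the middle of its grip on the mat (within 140 mm along and 100 mm across of the mat's centre) (all of step 4 and value of joint swivel between -0.12 and 0.12 rad and value of joint locknut above 1.18 rad and linear speed of spanner below 0.02 m/s and contact force between the fingers and spanner below 0.1 N); the robot touches nothing.
It fails at once if the locknut is turned up with the swivel off its aim (value of joint locknut above 0.6 rad and (value of joint swivel above 0.2 rad or value of joint swivel below -0.2 rad)).
It fails at once if the target is touched by the robot (contact force between any of the fingers, the arm and swivel_c2 above 0.5 N).
It fails at once if something else is moved by more than 40 mm (distance of any of small_spanner, spare_nut, cover_disc, ruler, wipe_bottle, glasses_case, screwdriver from where it was at the start of the episode above 0.04 m).
It also fails if it takes over 72 s, if anything falls off the work surface, if the arm or the gripper's body presses on something with over 40 N, if the wrist force passes 120 N, or if a joint passes its speed limit or range.

### The arm

A 6-joint arm with a two-finger parallel gripper is mounted at the origin on the work surface. World frame = base frame: x ahead of the robot, y to its left, z up, the work surface at z = 0. Lengths are in mm, angles in degrees, forces in N, time in s.
With the tool pointing down it reaches from about 375 to 900 mm from the base axis. Payload 3.1 kg.
Tool frame: the origin (TCP) lies on the centre line of the jaws, within the pads' length; the fingertips stand 19 mm ahead of it and the grasp point (between the pads) is the TCP; z points along the fingers, y is the line along which they close (so a half turn about z gives the same grasp; the last joint's range is limited). The gripper opens to 85 mm and grips with 20 to 120 N. Pads are 22 mm wide; open, the fingers measure 114 mm over their backs; the gripper's body (76 mm by 85 mm) begins 54 mm behind the grasp point. The pads swing forward as they close: fully open they stand 13 mm farther back than shut.
Start: joints at [-79.383, 30.224, 82.088, -0, 67.689, -10.227], TCP at [222.414, -584.063, 250.31] pointing down, gripper open.
Joint ranges: [-176.69, 176.69], [-43.24, 126.21], [12.49, 139.97], [-82, 262], [0, 151.66], [-163.58, 163.58]. Speed limits (degrees/s): [159.86, 159.86, 180, 180, 180, 180].

### API

Orientations are given as [roll, pitch, yaw] about the fixed x, y, z axes, in that order (R = Rz(yaw) Ry(pitch) Rx(roll)).
In Python, from rig import ctrl, vision, job_done, finder gives the robot as it stands.
- The arm moves only by the tool arm_command, never from a script. Its argument "deltas" is a list of rows, each a list of 7 numbers: the shift along the world's x, y, z in units of 10 cm (1.0 is 10 cm), then the turn, a rotation vector about the world's x, y, z in units of 30 degrees (1.0 is 30 degrees), then the opening, from 0 (shut) to 1 (fully open). In form: [[x, y, z, wx, wy, wz, fingers], ...]. A call has 1 to 5 rows; each row is the pose to reach, as a shift and turn from the pose commanded when the call began; what a row does not reach only later rows make up. A row lasts 1/8 s, in which the tool goes at most 62.5 mm and 10.7 degrees, less where a joint would pass 70% of its speed; a pose out of reach is approached as far as the arm can. A call with a number of a shift or a turn outside -1 to 1 is refused whole. A call with a gripper value outside its range is refused whole. The fingers move at their own pace and stop on an object; "squeeze" is the grip in N (left out, the last holds). Time passes only in rows, so rows that repeat a pose let the fingers close. It gives the time, the measured TCP pose, the force, the opening and the grip force at its end, in the units of the state.
- ctrl.observe(): the state, without advancing time (a new reading comes with each control period).
- vision.snapshot(name): name is "side" or "top"; returns (picture, depth): 420x560x3 uint8, red, green, blue; 420x560 float32, mm along the optical axis (not along the pixel's ray), 0 where there is no reading.
- vision.get_calibration(name): a dict with "K" (3x3 intrinsics, pixels), "distortion" ([k1, k2, p1, p2, k3] as OpenCV has them; the pictures are not rectified), "camera_from_world" (4x4, takes a point from world to camera coordinates). Camera axes: x right, y down, z forward; pixel columns grow to the right and rows downward; lengths in mm; the calibration is good to about 2 mm. A picture is of the moment at which its call begins. get_calibration takes no time and is no camera call.
- job_done(): hands the job in; it is judged then, once.
Trained networks look in the newest picture that a camera, given by its name, has taken for a name from the list of things; names that differ only in an ending like _2 or _b are one class to them, and where a whole thing is asked for, a point or a joint stands for the part that bears it (a point fixed in the world has none). Each returns a list of dicts, best first, with "confidence" (0 to 1); they miss things now and then, are a little off and sometimes report something else, mostly with a low value. They report only what shows in the picture. A call takes as long as a camera call.
- finder.spot_in(camera, name): "position" ([column, row] as shares, 0 to 1, of the picture: columns of its width, rows of its height, amid what is visible of it).
The state is a dict: "time": time; "joints": joint angles; "dq": joint speeds; "tau": joint torques, N m; "eef_pos": TCP position; "eef_rot": TCP orientation; "ft_force": force on the tool from outside, world axes, zero at the start; "moment": the same for the moment, N m; "finger_gap": opening from 0.0 (shut) to 1.0 (fully open); "grip_force": force on a finger pad.
Only numpy, scipy, OpenCV 4.12 (cv2) and the standard library are available. Lean on these libraries where they do the work, as an engineer would, in place of code of your own. Each camera call takes 0.05 s, during which the arm holds its last target. There are 200 camera calls.

## Working session

There is one attempt and no reset: what is moved stays moved. The work goes in short steps, Python scripts to look and compute and a tool call to move; the robot and the scene stay as the last step left them, time stands still between calls to the robot, and variables do not carry over. Pictures are saved under pics/ and viewed, at most 10 in all, crops included, and the job is handed in when it is done.

Besides the shell and the picture viewer there is one more tool, called after "Call:" in YAML: its name, and indented under it one key for each argument. arm_command: Moves the arm, as the interface text tells. Its arguments: {"type":"object","properties":{"deltas":{"type":"array"},"squeeze":{"type":"number"}},"required":["deltas"]}

```bash
mkdir -p pics; cat > h.py <<'E'
import numpy as np, cv2
from rig import ctrl, vision, finder
def cal(n):
    c=vision.get_calibration(n); return np.array(c["K"]),np.array(c["distortion"]),np.array(c["camera_from_world"])
def ray(n,uv):
    K,d,T=cal(n); p=cv2.undistortPoints(np.array(uv,float).reshape(-1,1,2),K,d).reshape(-1,2)
    D=np.c_[p,np.ones(len(p))]@T[:3,:3]; o=-T[:3,:3].T@T[:3,3]; return o,D
def atz(n,uv,z):
    o,D=ray(n,uv); return o+D*((z-o[2])/D[:,2])[:,None]
def cloud(n,dep):
    h,w=dep.shape; uu,vv=np.meshgrid(np.arange(w),np.arange(h))
    o,D=ray(n,np.c_[uu.ravel(),vv.ravel()]); P=o+D*dep.ravel()[:,None]; P[dep.ravel()==0]=np.nan
    return P.reshape(h,w,3)
def proj(n,P):
    K,d,T=cal(n); return cv2.projectPoints(np.array(P,float).reshape(-1,1,3),cv2.Rodrigues(T[:3,:3])[0],T[:3,3],K,d)[0].reshape(-1,2)
E
python3 - <<'E'
from h import *
for n in("top","side"):
    im,d=vision.snapshot(n); np.savez(f"{n}0.npz",im=im,d=d); cv2.imwrite(f"pics/{n}0.png",im[:,:,::-1])
    for t in("spanner_grip","spanner_jaw","stop_pin","swivel_axis","nut_grip","target","mat"):
        r=finder.spot_in(n,t); P=cloud(n,d)
        for q in r[:2]:
            u,v=int(q["position"][0]*560),int(q["position"][1]*420); print(n,t,round(q["confidence"],2),u,v,P[v,u].round())
E
```

```text
top spanner_grip 0.83 118 257 [462. 382.  14.]
top stop_pin 0.91 267 218 [ 575. -102.    9.]
top stop_pin 0.33 366 189 [ 661. -434.   13.]
top swivel_axis 0.76 289 213 [ 575. -173.   82.]
top swivel_axis 0.32 362 189 [ 664. -423.    5.]
top nut_grip 0.53 281 216 [ 567. -148.   77.]
top target 0.67 291 217 [ 572. -181.   29.]
top mat 0.62 131 252 [478. 343.   6.]
top mat 0.23 119 253 [473. 372.  35.]
side spanner_grip 0.7 297 375 [483. 376.  28.]
side spanner_grip 0.52 281 175 [ 591. -245.   44.]
side spanner_jaw 0.48 281 218 [575. -96.  12.]
side stop_pin 0.88 280 217 [578. -97.  15.]
side swivel_axis 0.63 282 174 [ 587. -243.   52.]
side nut_grip 0.63 284 197 [ 569. -129.   77.]
side target 0.93 283 175 [ 584. -241.   49.]
side target 0.41 339 108 [ 409. -625.   22.]
side mat 0.65 299 371 [479. 360.   4.]
```

```bash
ls pics
```

```text
side0.png
top0.png
```

View pics/top0.png

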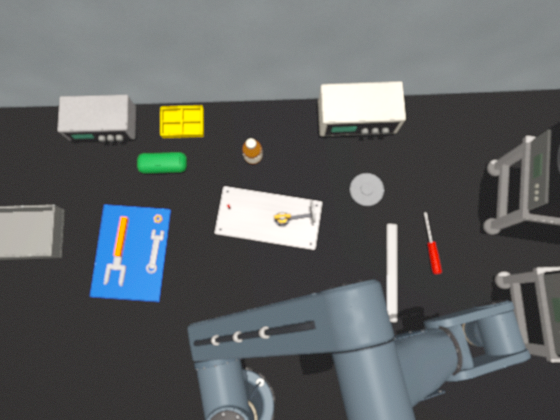

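View pics/side0.png

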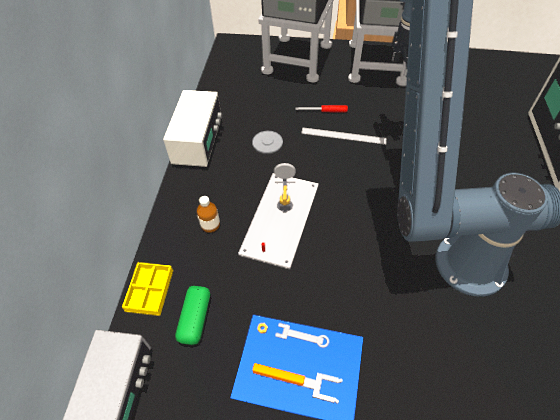

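The spanner lies on the mat with its grip at (120,237) in the top picture and its jaw towards the robot at (116,270). The plate's centre is at (269,218), the nut and wing at (283,217), the target at (312,212) and the red pin at (229,206). I'll measure each of these by colour mask.

```bash
cat > m.py <<'E'
from h import *
def rect(X):
    c,(w,h),a=cv2.minAreaRect(X[:,:2].astype(np.float32)); 
    if w<h: w,h,a=h,w,a+90
    return np.array(c),w,h,a
def comp(m,near):
    n,l,s,c=cv2.connectedComponentsWithStats(m.astype(np.uint8)); 
    k=min((i for i in range(1,n) if s[i,4]>3),key=lambda i:np.hypot(*(c[i]-near))); return l==k
def meas(n,im):
    hsv=cv2.cvtColor(im,cv2.COLOR_RGB2HSV).astype(int); H,S,V=hsv[...,0],hsv[...,1],hsv[...,2]
    near=dict(top=((120,237),(255,220),(229,206),(130,252),(283,217)),side=((280,375),(280,235),(263,247),(300,365),(285,198)))[n]
    R={}
    for name,m,z,p in(("grip",(H>4)&(H<20)&(S>150)&(V>120),30,near[0]),("plate",(S<60)&(V>140),12,near[1]),
        ("pin",((H<6)|(H>174))&(S>130)&(V>60),50,near[2]),("mat",(H>100)&(H<125)&(S>150)&(V>80),4,near[3]),("brass",(H>15)&(H<32)&(S>110)&(V>80),80,near[4])):
        m=comp(m,p); v,u=np.nonzero(m); 
        if name=="plate":
            k=max(cv2.findContours(m.astype(np.uint8),0,2)[0],key=len).reshape(-1,2)
            X=atz(n,k,z)
        else: X=atz(n,np.c_[u,v],z)
        R[name]=X; c,w,h,a=rect(X); print(n,name,len(u),"rect",c.round(1),round(w,1),round(h,1),round(a,2),"mean",X.mean(0).round(1))
    return R
if __name__=="__main__":
    for n in("top","side"):
        D=np.load(n+"0.npz"); meas(n,D["im"]); 
        im=D["im"]; 
    t=np.load("top0.npz")["im"]; s=np.load("side0.npz")["im"]
    a=cv2.resize(t[190:310,85:185],(400,480),interpolation=2); b=cv2.resize(t[170:270,205:335],(400,308),interpolation=2); 
    c=cv2.resize(s[145:275,230:330],(369,480),interpolation=2)
    o=np.zeros((480,770,3),np.uint8); o[:, :400]=a; o[:,400:769]=c; cv2.imwrite("pics/crop.png",o[...,::-1])
E
python3 m.py
```

```text
top grip 55 rect [526.5 362.9] 121.1 4.6 171.72 mean [527.  362.9  30. ]
top plate 4863 rect [ 577.4 -106.6] 336.9 165.6 78.89 mean [577.5 -98.8  12. ]
top pin 333 rect [ 423.3 -623.9] 103.8 32.6 5.33 mean [ 422.3 -624.1   50. ]
top mat 5136 rect [479.6 345. ] 306.0 225.6 173.84 mean [473.6 346.6   4. ]
top brass 88 rect [ 559.9 -152.3] 47.3 25.6 88.07 mean [ 561.1 -151.    80. ]
side grip 113 rect [529.1 388.3] 125.0 5.8 172.18 mean [527.9 388.4  30. ]
side plate 4451 rect [ 572.5 -129.6] 390.5 161.9 78.94 mean [ 586.6 -100.1   12. ]
side pin 25 rect [611.8  37.1] 26.9 5.8 97.72 mean [611.9  36.1  50. ]
side mat 8813 rect [480. 348.] 300.7 221.5 174.02 mean [478.  355.6   4. ]
side brass 116 rect [ 567.9 -137.5] 74.0 27.5 95.88 mean [ 566.9 -127.6   80. ]
```

View pics/crop.png

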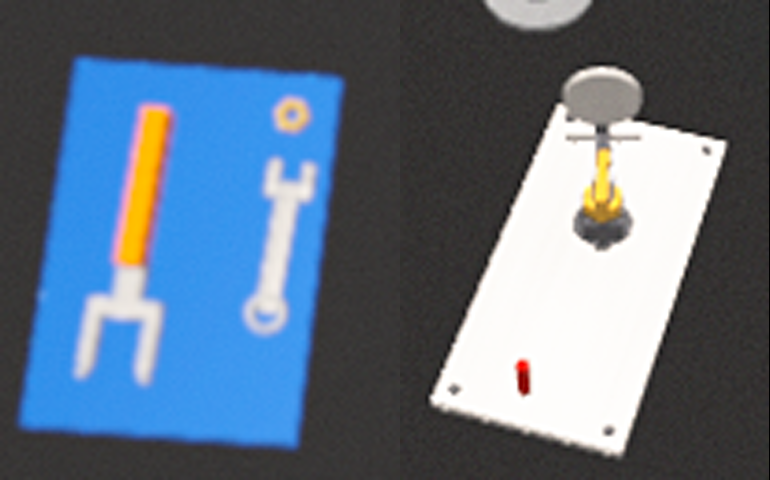

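```bash
cat > fit.py <<'E'
from h import *
from scipy.optimize import minimize
def box(x0,x1,y0,y1,z0,z1): return np.array([(x,y,z) for x in(x0,x1) for y in(y0,y1) for z in(z0,z1)],float)
def place(p,B): 
    c,s=np.cos(p[2]),np.sin(p[2]); return np.c_[B[:,0]*c-B[:,1]*s+p[0],B[:,0]*s+B[:,1]*c+p[1],B[:,2]]
S=8
def sil(n,P):
    m=np.zeros((420*S//1,560*S),np.uint8) if 0 else None
    q=(proj(n,P)+.5)*S; h=cv2.convexHull(q.astype(np.float32)).reshape(-1,2)
    return h
def fit(masks,B,p0):
    rois={}
    for n,m in masks.items():
        v,u=np.nonzero(m); rois[n]=(max(u.min()-12,0),u.max()+13,max(v.min()-12,0),v.max()+13)
    def cost(p):
        t=0
        for n,m in masks.items():
            a,b,c,d=rois[n]; h=sil(n,place(p,B))-np.array([a,c])*S
            M=np.zeros(((d-c)*S,(b-a)*S),np.uint8); cv2.fillPoly(M,[h.round().astype(int)],255)
            M=cv2.resize(M,(b-a,d-c),interpolation=cv2.INTER_AREA)/255.; t+=((M-m[c:d,a:b])**2).sum()/m.sum()
        return t
    best=None
    for s in(1,.3):
        sx=np.array(p0)+np.vstack([np.zeros(3),np.diag([12*s,12*s,.06*s])])
        r=minimize(cost,p0,method="Nelder-Mead",options=dict(initial_simplex=sx,xatol=.05,fatol=1e-5)); p0=r.x
    return r.x,r.fun
def biggest(m,near):
    n,l,s,c=cv2.connectedComponentsWithStats(m.astype(np.uint8)); k=min((i for i in range(1,n) if s[i,4]>40),key=lambda i:np.hypot(*(c[i]-near))); return l==k
def orange(im,near):
    h=cv2.cvtColor(im,cv2.COLOR_RGB2HSV).astype(int); m=((h[...,0]<26)|(h[...,0]>165))&(h[...,1]>110)&(h[...,2]>120)
    return biggest(m,near).astype(float)
E
cat > a.py <<'E'
from fit import *
I={n:np.load(n+"0.npz")["im"] for n in("top","side")}
pl={}
for n,near in(("top",(265,220)),("side",(280,225))):
    h=cv2.cvtColor(I[n],cv2.COLOR_RGB2HSV).astype(int); m=biggest((h[...,2]>100)&(h[...,1]<70),near); 
    k=max(cv2.findContours(m.astype(np.uint8),0,2)[0],key=cv2.contourArea); M=np.zeros(m.shape,np.uint8); cv2.fillPoly(M,[k],1); pl[n]=M.astype(float)
B=box(-120,210,-80,80,0,12); p0=[568.8,-150.8,np.radians(78.9)]
for ms in(pl,{"top":pl["top"]},{"side":pl["side"]}):
    p,f=fit(ms,B,p0); print("mount",list(ms),p[:2].round(1),np.degrees(p[2]).round(2),round(f,3))
og={"top":orange(I["top"],(120,237)),"side":orange(I["side"],(280,375))}
G=box(60,190,-10,10,4,30)
for ms in(og,{"top":og["top"]},{"side":og["side"]}):
    p,f=fit(ms,G,[405,380,np.radians(-7)]); print("spanner",list(ms),p[:2].round(1),np.degrees(p[2]).round(2),round(f,3),[int(m.sum()) for m in ms.values()])
for n,uv,z in(("top",[(312,212),(313,203),(311,222)],80),("side",[(284.7,170.7)],64)): print(n,atz(n,uv,z).round(1))
E
python3 a.py
```

```text
mount ['top', 'side'] [ 569.9 -149.3] 78.97 0.107
mount ['top'] [ 570.7 -149.3] 78.73 0.052
mount ['side'] [ 570.2 -149.3] 78.95 0.053
spanner ['top', 'side'] [405.5 392.9] -7.52 1.959 [251, 224]
spanner ['top'] [407.4 389.4] -6.59 0.398 [251]
spanner ['side'] [404.6 393.2] -7.59 1.555 [224]
top [[ 576.  -246.1   80. ]
 [ 605.  -250.6   80. ]
 [ 544.1 -241.4   80. ]]
side [[ 579.  -247.2   64. ]]
```

```bash
cat > b.py <<'E'
from fit import *
I={n:np.load(n+"0.npz") for n in("top","side")}
h=cv2.cvtColor(I["side"]["im"],cv2.COLOR_RGB2HSV); print(I["side"]["im"][366:388:2,276],)
for n in I:
    P=cloud(n,I[n]["d"]); d=np.hypot(P[...,0]-570,P[...,1]+149)
    m=(d>75)&(d<135)&(P[...,2]>35)&(P[...,2]<110); Q=P[m]; print(n,"target",len(Q),Q.mean(0).round(1),rect if 0 else cv2.minAreaRect(Q[:,:2].astype(np.float32)))
    m=(d<35)&(P[...,2]>66)&(P[...,2]<90); Q=P[m]; print(n,"wing",len(Q),Q.mean(0).round(1),cv2.minAreaRect(Q[:,:2].astype(np.float32)),cv2.fitLine(Q[:,:2].astype(np.float32),2,0,.01,.01).ravel())
    m=(d>19)&(d<80)&(P[...,2]>16)&(P[...,2]<30); Q=P[m]; print(n,"arm",len(Q),Q.mean(0).round(1))
    g=(abs(P[...,0]-530)<80)&(abs(P[...,1]-366)<60)&(P[...,2]>22)&(P[...,2]<36); Q=P[g]; print(n,"grip",len(Q),Q.mean(0).round(1),cv2.minAreaRect(Q[:,:2].astype(np.float32)))
    g=(abs(P[...,0]-405)<62)&(abs(P[...,1]-384)<60)&(P[...,2]>9)&(P[...,2]<20); Q=P[g]; print(n,"jaw",len(Q),Q.mean(0).round(1),cv2.minAreaRect(Q[:,:2].astype(np.float32)))
E
python3 b.py
```

```text
[[ 60 156 253]
 [161 145 245]
 [255 213   0]
 [255 221   0]
 [255 229   0]
 [255 182   0]
 [219 102   0]
 [ 35 116 234]
 [ 68 162 253]
 [ 67 159 253]
 [ 67 158 253]]
top target 89 [ 576.2 -246.9   82.8] ((580.0303955078125, -247.33802795410156), (68.72430419921875, 8.945877075195312), 7.723842144012451)
top wing 86 [ 567.8 -148.5   78.5] ((567.7913818359375, -149.3480987548828), (17.75530433654785, 54.531349182128906), 3.705911636352539) [ 6.1095983e-02 -9.9813187e-01  5.6778540e+02 -1.4852710e+02]
top arm 302 [ 568.9 -159.5   19.4]
top grip 259 [526.4 371.6  29. ] ((528.9049682617188, 372.0382385253906), (25.667150497436523, 127.81575012207031), 79.46260070800781)
top jaw 325 [417.2 385.3  13. ] ((404.7115478515625, 384.9266662597656), (124.64107513427734, 117.56517791748047), 1.5843250751495361)
side target 266 [ 579.2 -244.5   69.4] ((579.4154052734375, -245.47010803222656), (68.52114868164062, 14.665254592895508), 9.468786239624023)
side wing 80 [ 567.9 -144.7   77.4] ((569.0747680664062, -147.67221069335938), (15.462392807006836, 56.635658264160156), 5.8622050285339355) [ 4.3752842e-02 -9.9904239e-01  5.6791034e+02 -1.4472220e+02]
side arm 76 [ 566.2 -153.    19.6]
side grip 465 [529.2 377.5  29.2] ((529.7468872070312, 376.68255615234375), (20.89803695678711, 129.137939453125), 81.73826599121094)
side jaw 423 [422.5 393.3  13.6] ((405.3901062011719, 384.7860107421875), (122.33151245117188, 115.90239715576172), 0.7621264457702637)
```

```bash
sed -i 's/h\[...,0\]<26/h[...,0]<32/' fit.py; cat > c.py <<'E'
from fit import *
I={n:np.load(n+"0.npz")["im"] for n in("top","side")}
og={"top":orange(I["top"],(120,237)),"side":orange(I["side"],(280,375))}
G=box(60,190,-10,10,4,30)
for ms in(og,{"top":og["top"]},{"side":og["side"]}):
    p,f=fit(ms,G,[405,388,np.radians(-8)]); print("spanner",list(ms),p[:2].round(1),np.degrees(p[2]).round(2),round(f,3),[int(m.sum()) for m in ms.values()],"grip pt",place(p,np.array([[88,0,30.],[125,0,30]])).round(1).tolist())
print(ctrl.observe())
E
python3 c.py
```

```text
spanner ['top', 'side'] [406.3 390.9] -6.91 0.503 [251, 530] grip pt [[493.7, 380.3, 30.0], [530.4, 375.9, 30.0]]
spanner ['top'] [407.4 389. ] -6.33 0.397 [251] grip pt [[494.8, 379.3, 30.0], [531.6, 375.2, 30.0]]
spanner ['side'] [405.4 393.9] -8.22 0.083 [530] grip pt [[492.5, 381.3, 30.0], [529.1, 376.0, 30.0]]
{'time': 0.8, 'joints': array([-7.93825550e+01,  3.02212423e+01,  8.20866521e+01,  8.11664544e-04,
        6.76871366e+01, -1.02268134e+01]), 'dq': array([-0.04609595, -0.0904553 ,  0.00249802,  0.063817  ,  0.01987555,
       -0.0638553 ]), 'tau': array([-1.26744493e-03, -4.42259824e+01, -1.78411889e+01, -3.22300875e-04,
        5.99411724e-04, -7.87847313e-06]), 'eef_pos': array([ 222.42871027, -584.07909339,  250.34051985]), 'eef_rot': array([1.79994977e+02, 1.43249835e-04, 2.08439503e+01]), 'ft_force': array([-0.24208131,  0.64420425, -0.30020354]), 'moment': array([-0.01865267,  0.01873512, -0.01202464]), 'grip_force': 0.0, 'finger_gap': 1.0000524044294998}
```

Measured results:

| Item | Position (mm) | Angle in world |
|---|---|---|
| Mount origin (swivel axis) | (570,-149) | 78.9° |
| Swivel handle direction | same axis | about 97° (+0.31 rad) |
| Spanner jaw | (405.4,393.9) | -8.2° |
| Spanner grip point | (492.6,381.2) | -8.2° |

These match the given sizes and heights, so I'm starting the transit now.

Call:
arm_command:
  deltas:
    - [0.5,0.5,0,0,0,-0.25,1]
    - [1,1,0,0,0,-0.5,1]

```text
time: 1.05
eef_pos: [311.2, -495.3, 250.2]
eef_rot: [180.0, -0.0, 5.5]
ft_force: [0.5, -0.3, 0.2]
finger_gap: 1.002
grip_force: 0.0
```

Call:
arm_command:
  deltas:
    - [0.5,0.5,0,0,0,-0.25,1]
    - [1,1,0,0,0,-0.468,1]

```text
time: 1.3
eef_pos: [400.4, -406.0, 250.5]
eef_rot: [180.0, -0.0, -8.4]
ft_force: [0.8, -1.3, -0.9]
finger_gap: 1.0
grip_force: 0.0
```

Call:
arm_command:
  deltas:
    - [0.4,0.5,0,0,0,0,1]
    - [0.8,1,0,0,0,0,1]

```text
time: 1.55
eef_pos: [478.5, -308.2, 250.5]
eef_rot: [180.0, -0.0, -8.2]
ft_force: [0.5, -0.1, -0.4]
finger_gap: 1.001
grip_force: 0.0
```

Call:
arm_command:
  deltas:
    - [0,0.5,0,0,0,0,1]
    - [0,1,0,0,0,0,1]

```text
time: 1.8
eef_pos: [477.7, -207.9, 250.3]
eef_rot: [180.0, -0.0, -8.2]
ft_force: [-0.2, -0.0, 0.0]
finger_gap: 1.001
grip_force: 0.0
```

Call:
arm_command:
  deltas:
    - [0,0.5,0,0,0,0,1]
    - [0,1,0,0,0,0,1]

```text
time: 2.05
eef_pos: [477.3, -108.2, 250.5]
eef_rot: [180.0, -0.0, -8.2]
ft_force: [0.1, -0.2, -0.2]
finger_gap: 1.001
grip_force: 0.0
```

Call:
arm_command:
  deltas:
    - [0,0.5,0,0,0,0,1]
    - [0,1,0,0,0,0,1]

```text
time: 2.3
eef_pos: [477.4, -8.2, 250.6]
eef_rot: [180.0, -0.1, -8.2]
ft_force: [0.7, -0.1, -0.7]
finger_gap: 1.0
grip_force: 0.0
```

Call:
arm_command:
  deltas:
    - [0,0.5,0,0,0,0,1]
    - [0,1,0,0,0,0,1]

```text
time: 2.55
eef_pos: [477.4, 91.9, 250.6]
eef_rot: [-180.0, -0.1, -8.2]
ft_force: [0.2, 0.5, -0.0]
finger_gap: 0.999
grip_force: 0.0
```

Call:
arm_command:
  deltas:
    - [0,0.5,0,0,0,0,1]
    - [0,1,0,0,0,0,1]

```text
time: 2.8
eef_pos: [477.3, 192.0, 250.6]
eef_rot: [-180.0, -0.1, -8.2]
ft_force: [0.3, 0.3, -0.0]
finger_gap: 0.997
grip_force: 0.0
```

Call:
arm_command:
  deltas:
    - [0,0.5,0,0,0,0,1]
    - [0,1,0,0,0,0,1]
    - [0,1,0,0,0,0,1]

```text
time: 3.18
eef_pos: [477.1, 293.4, 250.4]
eef_rot: [-179.9, -0.1, -7.9]
ft_force: [0.5, -0.0, 0.2]
finger_gap: 0.996
grip_force: 0.0
```

Call:
arm_command:
  deltas:
    - [0.08,0.44,-0.4,0,0,0,1]
    - [0.156,0.876,-0.8,0,0,0,1]
    - [0.156,0.876,-1,0,0,0,1]

```text
time: 3.55
eef_pos: [492.7, 379.0, 147.9]
eef_rot: [179.9, 0.1, -8.1]
ft_force: [0.1, -0.3, 0.1]
finger_gap: 1.005
grip_force: 0.0
```

Call:
arm_command:
  deltas:
    - [0,0,-0.45,0,0,0,1]
    - [0,0,-0.8,0,0,0,1]
    - [0,0,-0.8,0,0,0,1]
    - [0,0,-0.8,0,0,0,1]

```text
time: 4.05
eef_pos: [493.9, 377.7, 71.5]
eef_rot: [-179.9, -0.1, -8.2]
ft_force: [0.9, 0.0, 0.6]
finger_gap: 1.004
grip_force: 0.0
```

```bash
python3 - <<'E'
from h import *
n="side"; im,d=vision.snapshot(n); cv2.imwrite("pics/g.png",cv2.resize(im[290:420,210:380],None,fx=4,fy=4,interpolation=2)[...,::-1]); s=ctrl.observe(); print(s["eef_pos"],s["eef_rot"],s["ft_force"],s["joints"])
E
```

```text
[494.24390309 378.0004197   72.05108745] [-1.79901866e+02 -1.47966854e-01 -8.22847184e+00] [0.20492789 0.36629674 0.90263373] [ 2.71353494e+01  4.34291491e+01  8.98145595e+01 -7.72431994e-03
  4.65788290e+01  1.25368995e+02]
```

View pics/g.png

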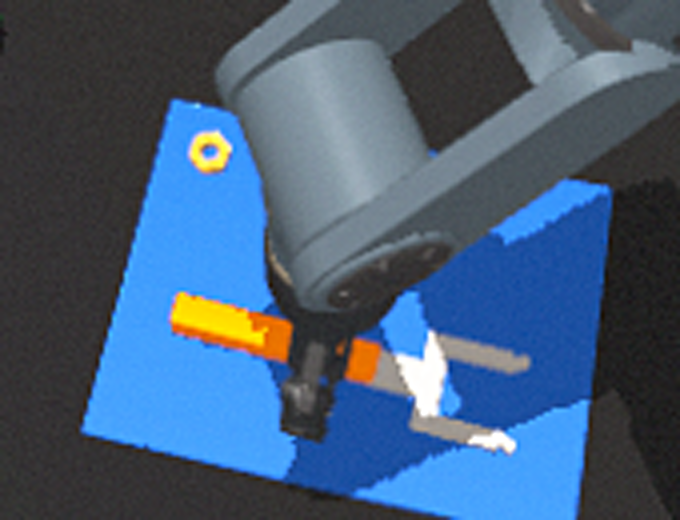

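The gripper straddles the orange grip close to the jaw end, around (320,370) in the crop. I'll lower it, close and lift.

Call:
arm_command:
  deltas:
    - [-0.01,0.03,-0.3,0,0,0,1]
    - [-0.015,0.03,-0.45,0,0,0,0.8]
    - [-0.015,0.03,-0.45,0,0,0,0.5]
    - [-0.015,0.03,-0.45,0,0,0,0.1]
    - [-0.015,0.03,-0.45,0,0,0,0]
  squeeze: 60

```text
time: 4.72
eef_pos: [492.2, 381.2, 26.7]
eef_rot: [-179.9, -0.1, -8.2]
ft_force: [0.2, -1.2, -3.1]
finger_gap: 0.222
grip_force: 60.9
```

Call:
arm_command:
  deltas:
    - [0,0,0,0,0,0,0]
    - [0,0,0,0,0,0,0]
    - [0,0,0,0,0,0,0]
    - [0,0,0,0,0,0,0]

```text
time: 5.22
eef_pos: [492.2, 381.3, 26.6]
eef_rot: [-179.9, -0.1, -8.2]
ft_force: [-0.8, -1.2, 6.0]
finger_gap: 0.222
grip_force: 62.0
```

Call:
arm_command:
  deltas:
    - [0,0,0.3,0,0,0,0]
    - [0,0,0.7,0,0,0,0]
    - [0,0,1,0,0,0,0]

```text
time: 5.6
eef_pos: [491.2, 380.9, 126.3]
eef_rot: [-180.0, 0.0, -8.2]
ft_force: [1.0, 0.6, -2.6]
finger_gap: 0.223
grip_force: 61.0
```

Call:
arm_command:
  deltas:
    - [0.05,-0.3,0.1,0,0,0.3,0]
    - [0.1,-0.6,0.1,0,0,0.6,0]
    - [0.15,-0.92,0.1,0,0,0.877,0]

```text
time: 5.98
eef_pos: [506.0, 288.1, 135.2]
eef_rot: [-180.0, 0.0, 18.4]
ft_force: [0.6, 0.3, -3.0]
finger_gap: 0.217
grip_force: 61.0
```

Call:
arm_command:
  deltas:
    - [0.05,-0.3,0,0,0,0.3,0]
    - [0.1,-0.6,0,0,0,0.6,0]
    - [0.15,-0.92,0,0,0,0.877,0]

```text
time: 6.35
eef_pos: [520.9, 196.0, 134.9]
eef_rot: [-180.0, 0.0, 44.7]
ft_force: [0.3, 0.0, -2.0]
finger_gap: 0.221
grip_force: 61.0
```

Call:
arm_command:
  deltas:
    - [0.05,-0.3,0,0,0,0.3,0]
    - [0.1,-0.6,0,0,0,0.6,0]
    - [0.15,-0.92,0,0,0,0.877,0]

```text
time: 6.72
eef_pos: [536.0, 104.0, 134.9]
eef_rot: [-179.9, 0.0, 71.0]
ft_force: [1.0, 0.2, -3.1]
finger_gap: 0.218
grip_force: 61.0
```

Call:
arm_command:
  deltas:
    - [0.05,-0.3,0,0,0,0.3,0]
    - [0.1,-0.6,0,0,0,0.6,0]
    - [0.13,-0.92,0,0,0,0.877,0]
    - [0.13,-0.92,0,0,0,0.877,0]
    - [0.13,-0.92,0,0,0,0.877,0]

```text
time: 7.35
eef_pos: [548.7, 13.3, 134.9]
eef_rot: [-179.9, -0.0, 97.0]
ft_force: [0.2, -0.0, -1.5]
finger_gap: 0.219
grip_force: 61.0
```

```bash
python3 - <<'E'
from h import *
s=ctrl.observe(); print(s["eef_pos"],s["eef_rot"],s["joints"])
ims=[]
for n in("top","side"):
    im,d=vision.snapshot(n); np.savez(f"{n}1.npz",im=im,d=d); ims.append(im)
cv2.imwrite("pics/p.png",np.hstack([cv2.resize(ims[0][140:290,190:340],(400,400)),cv2.resize(ims[1][130:300,200:370],(400,400))])[...,::-1])
E
```

```text
[548.71842878  13.27870643 134.94910501] [-1.79925236e+02 -4.87169257e-02  9.69545726e+01] [-1.02937390e+01  3.38816864e+01  9.88767119e+01  3.31286518e-02
  4.73274534e+01 -1.72708166e+01]
```

View pics/p.png

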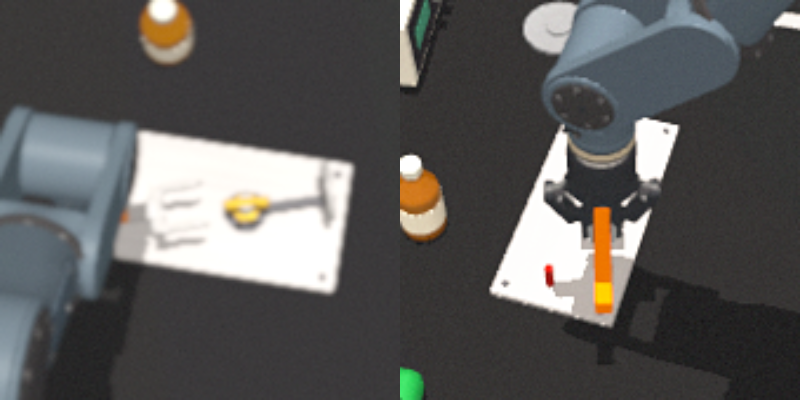

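The jaw is over the plate at about (180,215) in the left crop, pointing at the square at (245,210). I'll check the jaw's centre line and the arm line with depth before lowering.

```bash
python3 - <<'E'
from h import *
D=np.load("top1.npz"); P=cloud("top",D["d"])
ax=np.array([570.2,-149.3])
m=(P[...,2]>110)&(P[...,2]<135)&(P[...,1]<-25)&(P[...,1]>-130)&(abs(P[...,0]-560)<60); Q=P[m]
a=np.radians(96.95); u=np.array([np.cos(a),np.sin(a)]); v=np.array([-u[1],u[0]])
T=np.array([548.7,13.3]); L=(Q[:,:2]-T)@u; W=(Q[:,:2]-T)@v
print("jaw pts",len(Q),Q[:,2].mean(),"L range",L.min(),L.max(),"W",W.min(),W.max())
for lo in(-120,-112,-104,-96): 
    k=(L>lo-4)&(L<lo+4); print(lo,np.sort(W[k]).round(1))
# arm line
im=D["im"]; d=np.hypot(P[...,0]-ax[0],P[...,1]-ax[1])
g=cv2.cvtColor(im,cv2.COLOR_RGB2GRAY)
m=(d>36)&(d<82)&(P[...,1]<-165)&(g<150); vv,uu=np.nonzero(m); X=atz("top",np.c_[uu,vv],24)
for z in(24,):
  f=cv2.fitLine(X[:,:2].astype(np.float32),2,0,.01,.01).ravel(); ang=np.degrees(np.arctan2(f[1],f[0]))%180; print("arm",len(X),X.mean(0),ang,"from axis",np.degrees(np.arctan2(*(ax-X.mean(0)[:2])[::-1])), "offset of line from axis",f[0]*(ax[1]-f[3])-f[1]*(ax[0]-f[2]))
E
```

```text
jaw pts 234 122.05254607998837 L range -116.47777501377534 -40.20077067536359 W -29.67869038376961 29.36854783443958
-120 [-25.9 -23.6]
-112 [-28.8 -26.7 -26.6 -22.9 -22.6 -20.4  20.3  20.9  23.5  24.7  25.4  25.8
  28.3  28.5]
-104 [-27.7 -27.5 -25.5 -25.3 -24.3 -22.5 -20.6 -20.1 -19.5 -18.6  18.9  19.8
  20.1  22.3  22.4  23.6  25.7  26.4  28.1  28.5]
-96 [-29.  -26.2 -24.1 -24.  -22.6 -21.2 -19.6 -18.3 -17.6  17.7  19.1  21.5
  22.   24.9  25.6  26.3  28.3  28.4  28.7]
arm 6 [ 573.67384306 -205.51303082   24.        ] 99.191605 from axis 93.53625752679493 offset of line from axis 5.550049758328667
```

```bash
python3 - <<'E'
from fit import *
D=np.load("top1.npz"); im=D["im"]; P=cloud("top",D["d"])
g=im.max(2).astype(int); hsv=cv2.cvtColor(im,cv2.COLOR_RGB2HSV).astype(int)
# arm: scan columns between nut and target, dark centroid
c=[]
for u in range(296,308):
    w=np.clip(225-g[200:228,u],0,None)*(g[200:228,u]<190); v=(w*np.arange(200,228)).sum()/max(w.sum(),1); c.append((u,v))
X=atz("top",c,24); f=cv2.fitLine(X[:,:2].astype(np.float32),2,0,.01,.01).ravel(); print(np.round(c,1).tolist(),X.mean(0).round(1),np.degrees(np.arctan2(f[1],f[0]))%180)
print("line x at y=-149.3:",f[2]+(-149.3-f[3])*f[0]/f[1])
# wing silhouette
m=(hsv[...,0]>13)&(hsv[...,0]<36)&(hsv[...,1]>90)&(hsv[...,2]>70); m=biggest(m,(283,217)).astype(float)
print("brass px",m.sum())
v,u=np.nonzero(m); print(u.min(),u.max(),v.min(),v.max())
# square+hex dark/brass blob centroid
o=cv2.resize(im[190:240,255:325],None,fx=9,fy=9,interpolation=cv2.INTER_CUBIC); cv2.imwrite("pics/z.png",o[...,::-1])
E
```

```text
[[296.0, 217.0], [297.0, 216.6], [298.0, 216.2], [299.0, 216.1], [300.0, 216.1], [301.0, 216.1], [302.0, 216.0], [303.0, 215.9], [304.0, 215.5], [305.0, 215.1], [306.0, 215.1], [307.0, 215.1]] [ 575.3 -215.4   24. ] 97.18817
line x at y=-149.3: 566.9634
brass px 104.0
274 290 214 223
```

View pics/z.png

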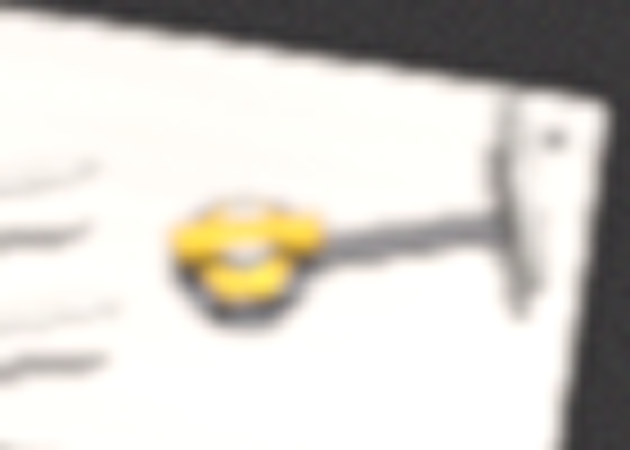

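The arm lies at 97.2° and its line passes the axis at x≈568. The jaw's centre line is already on it to about 0.5 mm. I'll lower and then slide in.

Call:
arm_command:
  deltas:
    - [0,0,-0.4,0,0,0,0]
    - [0,0,-0.75,0,0,0,0]
    - [0,0,-0.92,0,0,0,0]
    - [0,0,-0.975,0,0,0,0]
    - [0,0,-0.975,0,0,0,0]

```text
time: 8.07
eef_pos: [549.8, 13.1, 38.2]
eef_rot: [180.0, 0.0, 97.1]
ft_force: [0.4, -0.5, -2.9]
finger_gap: 0.223
grip_force: 60.9
```

Call:
arm_command:
  deltas:
    - [0.018,-0.15,0,0,0,0,0]
    - [0.037,-0.3,0,0,0,0,0]
    - [0.037,-0.3,0,0,0,0,0]

```text
time: 8.45
eef_pos: [554.2, -19.1, 38.5]
eef_rot: [179.9, 0.1, 96.9]
ft_force: [-1.1, -0.2, -2.6]
finger_gap: 0.221
grip_force: 60.9
```

Call:
arm_command:
  deltas:
    - [0.002,-0.06,-0.01,0,0,0,0]
    - [0.01,-0.12,-0.015,0,0,0,0]
    - [0.017,-0.18,-0.015,0,0,0,0]

```text
time: 8.82
eef_pos: [554.7, -35.4, 36.2]
eef_rot: [-180.0, -0.0, 97.1]
ft_force: [0.0, -0.2, -2.9]
finger_gap: 0.22
grip_force: 61.0
```

Call:
arm_command:
  deltas:
    - [0.007,-0.06,0,0,0,0,0]
    - [0.015,-0.12,0,0,0,0,0]
    - [0.015,-0.12,0,0,0,0,0]

```text
time: 9.2
eef_pos: [556.5, -47.6, 36.3]
eef_rot: [180.0, 0.0, 97.0]
ft_force: [0.2, 0.3, -2.7]
finger_gap: 0.22
grip_force: 61.0
```

Call:
arm_command:
  deltas:
    - [0.006,-0.05,0,0,0,0,0]
    - [0.011,-0.09,0,0,0,0,0]
    - [0.014,-0.115,0,0,0,0,0]
    - [0.014,-0.115,0,0,0,0,0]

```text
time: 9.7
eef_pos: [557.8, -58.8, 36.3]
eef_rot: [180.0, 0.0, 97.0]
ft_force: [-0.1, -0.3, -3.2]
finger_gap: 0.22
grip_force: 61.0
```

```bash
python3 - <<'E'
from h import *
s=ctrl.observe(); print(s["eef_pos"],s["eef_rot"],s["ft_force"],s["moment"])
for n in("top","side"):
    im,d=vision.snapshot(n); np.savez(f"{n}2.npz",im=im,d=d)
P=cloud("top",d if n=="top" else np.load("top2.npz")["d"])
T=s["eef_pos"][:2]; a=np.radians(97); u=np.array([np.cos(a),np.sin(a)]); v=np.array([-u[1],u[0]])
m=(P[...,2]>18)&(P[...,2]<31)&(np.hypot(P[...,0]-568.5,P[...,1]+149.3)<50); Q=P[m]; L=(Q[:,:2]-[568.5,-149.3])@u; W=(Q[:,:2]-[568.5,-149.3])@v
k=abs(W)>21; print("prongs",k.sum(),L[k].min(),L[k].max(),W.min(),W.max())
m=(P[...,2]>66)&(P[...,2]<90)&(np.hypot(P[...,0]-568.5,P[...,1]+149.3)<35); Q=P[m]; print("wing",cv2.minAreaRect(Q[:,:2].astype(np.float32)))
E
```

```text
[557.76081925 -58.81826856  36.32441596] [1.79991810e+02 2.06229066e-03 9.70210335e+01] [-0.12368073 -0.28412186 -3.20633137] [-0.00288731  0.07322931 -0.01222286]
prongs 93 -40.78251993059988 37.73398664949829 -44.593820889686775 44.113335767107635
wing ((568.4292602539062, -149.49349975585938), (16.08201789855957, 54.24169158935547), 2.092108726501465)
```

Call:
arm_command:
  deltas:
    - [0.002,-0.015,0,0,0,0,0]
    - [0.004,-0.03,0,0,0,0,0]
    - [0.004,-0.03,0,0,0,0,0]

```text
time: 10.18
eef_pos: [558.2, -61.7, 36.3]
eef_rot: [180.0, 0.0, 97.0]
ft_force: [-0.3, 0.3, -2.4]
finger_gap: 0.216
grip_force: 61.0
```

Call:
arm_command:
  deltas:
    - [0.001,-0.01,0,0,0,0,0]
    - [0.002,-0.02,0,0,0,0,0]
    - [0.002,-0.02,0,0,0,0,0]

```text
time: 10.55
eef_pos: [558.3, -63.7, 36.3]
eef_rot: [180.0, 0.0, 97.0]
ft_force: [0.1, -0.2, -1.8]
finger_gap: 0.218
grip_force: 61.0
```

Call:
arm_command:
  deltas:
    - [0.001,-0.01,0,0,0,0,0]
    - [0.002,-0.02,0,0,0,0,0]
    - [0.002,-0.02,0,0,0,0,0]

```text
time: 10.92
eef_pos: [558.4, -65.0, 36.3]
eef_rot: [-180.0, -0.0, 97.0]
ft_force: [-0.0, 3.9, -2.7]
finger_gap: 0.219
grip_force: 61.1
```

Contact is felt at the back of the jaw (3.9 N), so the jaw is fully on. I'll swing about the axis, clockwise to 82°.

Call:
arm_command:
  deltas:
    - [0.002,0.012,-0.005,0,0,-0.02,0]
    - [0.037,0.018,-0.01,0,0,-0.083,0]
    - [0.075,0.02,-0.01,0,0,-0.167,0]
    - [0.113,0.021,-0.01,0,0,-0.25,0]
    - [0.151,0.02,-0.01,0,0,-0.333,0]

```text
time: 11.55
eef_pos: [573.6, -63.8, 35.2]
eef_rot: [-180.0, 0.0, 86.9]
ft_force: [-0.1, 0.3, -1.3]
finger_gap: 0.219
grip_force: 61.0
```

Call:
arm_command:
  deltas:
    - [0.038,-0.002,0,0,0,-0.083,0]
    - [0.075,-0.007,0,0,0,-0.167,0]
    - [0.075,-0.007,0,0,0,-0.167,0]

```text
time: 11.92
eef_pos: [581.2, -64.5, 35.2]
eef_rot: [-180.0, 0.0, 82.0]
ft_force: [-0.1, -0.7, -3.4]
finger_gap: 0.222
grip_force: 61.0
```

Call:
arm_command:
  deltas:
    - [0.011,-0.001,0,0,0,-0.025,0]
    - [0.022,-0.003,0,0,0,-0.05,0]
    - [0.022,-0.003,0,0,0,-0.05,0]

```text
time: 12.3
eef_pos: [583.3, -64.7, 35.3]
eef_rot: [-180.0, 0.0, 80.5]
ft_force: [0.0, -0.7, -2.9]
finger_gap: 0.221
grip_force: 60.9
```

```bash
python3 - <<'E'
from h import *
s=ctrl.observe(); print(s["eef_pos"],s["eef_rot"],s["ft_force"],s["moment"])
E
```

```text
[583.30595653 -64.70660234  35.25319561] [-1.79998976e+02  8.63546044e-03  8.05388199e+01] [ 0.03591154 -0.65212327 -2.91027818] [-0.05373434 -0.03557211  0.06172902]
```

Call:
arm_command:
  deltas:
    - [0.008,-0.001,0,0,0,-0.017,0]
    - [0.016,-0.003,0,0,0,-0.034,0]
    - [0.016,-0.003,0,0,0,-0.034,0]

```text
time: 12.68
eef_pos: [583.5, -64.7, 35.2]
eef_rot: [-179.8, 0.0, 79.7]
ft_force: [-4.9, -0.8, 0.2]
finger_gap: 0.224
grip_force: 61.9
```

```bash
python3 - <<'E'
from h import *
s=ctrl.observe(); print(s["eef_pos"],s["eef_rot"],s["ft_force"],s["moment"])
E
```

```text
[583.52849578 -64.69626696  35.23494942] [-1.79829123e+02  4.18527834e-02  7.96835184e+01] [-4.87467221 -0.79409384  0.21745662] [-0.11089887  0.60511012  0.91891109]
```

Contact with the stop pin (-4.9 N). Releasing and rising, then measuring the wing.

Call:
arm_command:
  deltas:
    - [0,0,0,0,0,0,0.5]
    - [0,0,0,0,0,0,0.6]
    - [0,0,0,0,0,0,0.6]

```text
time: 13.05
eef_pos: [585.8, -65.1, 35.7]
eef_rot: [179.9, -0.0, 79.5]
ft_force: [-0.2, 0.1, -0.0]
finger_gap: 0.598
grip_force: 0.0
```

Call:
arm_command:
  deltas:
    - [0,0,0.2,0,0,0,0.6]
    - [0,0,0.6,0,0,0,0.6]
    - [0,0,1,0,0,0,0.6]
    - [0,0,1,0,0,0,0.6]

```text
time: 13.55
eef_pos: [587.6, -65.5, 138.9]
eef_rot: [179.5, 0.0, 79.5]
ft_force: [-0.7, -0.4, -0.5]
finger_gap: 0.597
grip_force: 0.0
```

```bash
cat > w.py <<'E'
from h import *
s=ctrl.observe(); print(s["eef_pos"],s["eef_rot"],s["ft_force"])
o=[]
for n in("top","side"):
    im,d=vision.snapshot(n); o.append(im)
    P=cloud(n,d); r=np.hypot(P[...,0]-568.7,P[...,1]+150); 
    hsv=cv2.cvtColor(im,cv2.COLOR_RGB2HSV).astype(int)
    m=(r<34)&(P[...,2]>66)&(P[...,2]<90)&(hsv[...,1]>90); Q=P[m]
    if len(Q)>8: print(n,"wing",len(Q),Q.mean(0).round(1),cv2.minAreaRect(Q[:,:2].astype(np.float32)),cv2.fitLine(Q[:,:2].astype(np.float32),2,0,.01,.01).ravel()[:2])
    m=(r>75)&(r<135)&(P[...,2]>35)&(P[...,2]<104)&(P[...,1]<-215); Q=P[m]
    if len(Q)>8: print(n,"target",len(Q),Q.mean(0).round(1),cv2.minAreaRect(Q[:,:2].astype(np.float32)))
cv2.imwrite("pics/w.png",np.hstack([cv2.resize(o[0][140:290,190:340],(400,400)),cv2.resize(o[1][130:300,200:370],(400,400))])[...,::-1])
E
python3 w.py
```

```text
[587.61739205 -65.5469139  138.88104681] [1.79503811e+02 3.72944661e-02 7.94909405e+01] [-0.73357709 -0.35014364 -0.4953699 ]
top wing 54 [ 566.9 -152.3   78.8] ((568.3316650390625, -151.33621215820312), (51.67108154296875, 13.069368362426758), 79.31886291503906) [0.178396  0.9839588]
top target 73 [ 553.5 -246.3   85.2] ((556.8591918945312, -247.53335571289062), (8.548422813415527, 67.65077209472656), 83.79275512695312)
side target 169 [ 545.5 -243.1   69.6] ((544.9596557617188, -244.00315856933594), (10.783699035644531, 44.070098876953125), 79.9452133178711)
```

View pics/w.png

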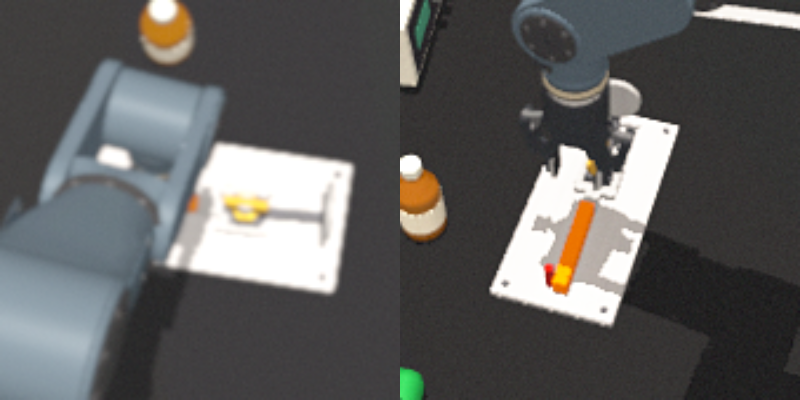

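The spanner's handle rests against the red pin at about (557,272) in the right crop, and the wing is at 79.4° centred near (568.5,-151). Going over the nut.

Call:
arm_command:
  deltas:
    - [-0.09,-0.43,0,0,0,0,0.6]
    - [-0.19,-0.855,0,0,0,0,0.6]
    - [-0.19,-0.855,0,0,0,0,0.6]
    - [-0.19,-0.855,0,0,0,0,0.6]

```text
time: 14.15
eef_pos: [565.1, -149.9, 134.0]
eef_rot: [-179.8, -0.1, 79.5]
ft_force: [-0.3, -0.5, 0.7]
finger_gap: 0.602
grip_force: 0.0
```

Call:
arm_command:
  deltas:
    - [0.03,-0.007,-0.3,0,0,0,0.6]
    - [0.03,-0.007,-0.6,0,0,0,0.6]
    - [0.03,-0.007,-0.6,0,0,0,0.6]

```text
time: 14.52
eef_pos: [567.0, -148.8, 72.8]
eef_rot: [-179.6, -0.1, 79.6]
ft_force: [0.3, -1.2, 0.1]
finger_gap: 0.601
grip_force: 0.0
```

Call:
arm_command:
  deltas:
    - [0.017,-0.018,0,0,0,0,0.4]
    - [0.017,-0.018,0,0,0,0,0.2]
    - [0.017,-0.018,0,0,0,0,0]
    - [0.017,-0.018,0,0,0,0,0]
    - [0.017,-0.018,0,0,0,0,0]
  squeeze: 60

```text
time: 15.15
eef_pos: [568.9, -152.4, 76.6]
eef_rot: [-179.8, -0.0, 79.6]
ft_force: [-4.3, 0.5, 5.9]
finger_gap: 0.124
grip_force: 59.4
```

```bash
python3 - <<'E'
from h import *
s=ctrl.observe(); print(s["eef_pos"],s["eef_rot"],s["ft_force"],s["moment"],s["joints"])
E
```

```text
[ 568.91511817 -152.42278541   76.59138275] [-1.79817218e+02 -7.71539923e-03  7.95636948e+01] [-4.3022749   0.48329848  5.89610125] [0.0661762  0.81732479 0.04768249] [-2.58416229e+01  4.14174631e+01  9.45315876e+01 -5.89465083e-02
  4.42292288e+01 -1.53630276e+01]
```

Call:
arm_command:
  deltas:
    - [-0.008,0,0.02,0,0,-0.15,0]
    - [-0.008,0,0.02,0,0,-0.35,0]
    - [-0.008,0,0.02,0,0,-0.55,0]
    - [-0.008,0,0.02,0,0,-0.75,0]
    - [-0.008,0,0.02,0,0,-0.75,0]

```text
time: 15.78
eef_pos: [568.1, -152.1, 76.7]
eef_rot: [-179.8, 0.0, 57.1]
ft_force: [-3.5, -0.3, -5.9]
finger_gap: 0.124
grip_force: 59.9
```

```bash
python3 - <<'E'
from h import *
s=ctrl.observe(); print(s["eef_pos"],s["eef_rot"],s["ft_force"],s["moment"],s["joints"])
E
sed -i 's#pics/w.png#pics/w2.png#' w.py; python3 w.py
```

```text
[ 568.12936391 -152.14989386   76.69086408] [-1.79779809e+02  3.74745541e-02  5.70905751e+01] [-3.52131454 -0.25588088 -5.87067371] [ 0.04464585  0.39517019 -0.04898428] [-2.58661022e+01  4.13764718e+01  9.46266273e+01 -1.46137039e-02
  4.42200259e+01  7.05388767e+00]
[ 568.12936391 -152.14989386   76.69086408] [-1.79779809e+02  3.74745541e-02  5.70905751e+01] [-3.52131454 -0.25588088 -5.87067371]
top target 70 [ 545.7 -245.1   86.7] ((547.330810546875, -246.33343505859375), (9.027918815612793, 67.38333129882812), 77.5384750366211)
side wing 46 [ 575.4 -134.7   76.5] ((572.896484375, -135.51144409179688), (30.599918365478516, 24.15268898010254), 47.19879913330078) [0.49967226 0.8662145 ]
side target 84 [ 527.3 -238.7   70.2] ((526.8071899414062, -239.7610321044922), (13.441122055053711, 23.873865127563477), 83.55647277832031)
```

The target turned by only about 6° while the jaw's play was taken up, as expected (about -0.03 rad). I'll carry on turning.

Call:
arm_command:
  deltas:
    - [0,0,0,0,0,-0.2,0]
    - [0,0,0,0,0,-0.4,0]
    - [0,0,0,0,0,-0.6,0]
    - [0,0,0,0,0,-0.75,0]
    - [0,0,0,0,0,-0.75,0]

```text
time: 16.5
eef_pos: [567.6, -151.6, 76.7]
eef_rot: [-179.7, 0.2, 34.6]
ft_force: [-4.7, 2.0, -4.9]
finger_gap: 0.122
grip_force: 60.0
```

```bash
python3 w.py; python3 -c "
from h import *
print(ctrl.observe()['moment'])"
```

```text
[ 567.60654046 -151.62385173   76.72054881] [-1.79721570e+02  1.51385092e-01  3.45894025e+01] [-4.7319887   2.03524183 -4.89026214]
top target 72 [ 545.8 -245.    85.9] ((548.7242431640625, -242.8033447265625), (15.835073471069336, 69.16996002197266), 77.48585510253906)
side wing 38 [ 580.2 -136.3   75.9] ((573.0321044921875, -142.4955596923828), (39.627197265625, 21.20401954650879), 17.82425880432129) [0.9624272 0.2715398]
side target 100 [ 529.4 -239.1   66.1] ((529.7398681640625, -241.04791259765625), (13.102921485900879, 31.342817306518555), 75.93232727050781)
[0.24179273 0.61781126 0.00702537]
```

Call:
arm_command:
  deltas:
    - [-0.005,0,0,0,0,-0.2,0]
    - [-0.005,0,0,0,0,-0.4,0]
    - [-0.005,0,0,0,0,-0.6,0]
    - [-0.005,0,0,0,0,-0.75,0]
    - [-0.005,0,0,0,0,-0.75,0]

```text
time: 17.23
eef_pos: [567.2, -150.9, 76.7]
eef_rot: [-179.7, 0.2, 12.1]
ft_force: [-3.7, 4.3, -4.4]
finger_gap: 0.126
grip_force: 60.0
```

Call:
arm_command:
  deltas:
    - [0,0,0,0,0,-0.1,0]
    - [0,0,0,0,0,-0.2,0]
    - [0,0,0,0,0,-0.27,0]
    - [0,0,0,0,0,-0.27,0]

```text
time: 17.73
eef_pos: [567.2, -150.7, 76.7]
eef_rot: [-179.8, 0.3, 4.0]
ft_force: [-4.8, 4.7, -4.5]
finger_gap: 0.126
grip_force: 60.0
```

```bash
python3 w.py; python3 -c "
from h import *
print(ctrl.observe()['moment'])"
```

```text
[ 567.20561174 -150.687469     76.69827431] [-179.762225      0.25855755    3.99977079] [-4.81226795  4.71696661 -4.53528282]
top target 73 [ 545.  -244.9   85.9] ((548.45458984375, -246.41600036621094), (8.72232437133789, 70.10589599609375), 77.49923706054688)
side wing 38 [ 570.4 -145.1   75.3] ((568.8880615234375, -146.8218994140625), (52.630104064941406, 12.748178482055664), 3.398829221725464) [0.99672925 0.08081335]
side target 105 [ 531.2 -239.5   63.3] ((533.86572265625, -242.0750274658203), (11.215760231018066, 40.094783782958984), 76.89521789550781)
[0.6858963  0.43570231 0.15121225]
```

Call:
arm_command:
  deltas:
    - [0,0,0,0,0,-0.04,0]
    - [0,0,0,0,0,-0.08,0]
    - [0,0,0,0,0,-0.08,0]

```text
time: 18.2
eef_pos: [567.2, -150.6, 76.7]
eef_rot: [-179.8, 0.3, 1.7]
ft_force: [-3.2, 4.8, -5.1]
finger_gap: 0.13
grip_force: 60.5
```

```bash
python3 -c "
from h import *
s=ctrl.observe();print(s['moment'],s['eef_rot'],s['tau'][5])"
```

```text
[0.82855231 0.46782396 0.56984861] [-179.79891937    0.28109008    1.74203082] 0.6135696172714233
```

Call:
arm_command:
  deltas:
    - [0,0,0,0,0,-0.04,0]
    - [0,0,0,0,0,-0.08,0]
    - [0,0,0,0,0,-0.08,0]

```text
time: 18.58
eef_pos: [567.2, -150.6, 76.7]
eef_rot: [-179.9, 0.3, -0.5]
ft_force: [-3.3, 5.2, -5.2]
finger_gap: 0.126
grip_force: 67.6
```

```bash
python3 -c "
from h import *
s=ctrl.observe();print(s['moment'],s['eef_rot'],s['tau'][5])"
```

```text
[0.8789601  0.44271294 1.23792743] [-179.85014739    0.31122427   -0.46513016] 1.2621906772255898
```

The torque climbs to 1.2 N m, so the nut is at its end stop. I'll ease back, release and rise.

Call:
arm_command:
  deltas:
    - [0,0,0,0,0,0.07,0]
    - [0,0,0,0,0,0.11,0]
    - [0,0,0,0,0,0.11,0.3]
    - [0,0,0,0,0,0.11,0.5]
    - [0,0,0,0,0,0.11,0.5]

```text
time: 19.2
eef_pos: [570.6, -153.7, 78.2]
eef_rot: [179.9, -0.2, 2.4]
ft_force: [0.2, 0.4, 0.2]
finger_gap: 0.498
grip_force: 0.0
```

Call:
arm_command:
  deltas:
    - [0,0,0.15,0,0,0,0.5]
    - [0,0,0.4,0,0,0,0.5]
    - [0,0,0.7,0,0,0,0.5]
    - [0,0,0.7,0,0,0,0.5]

```text
time: 19.7
eef_pos: [571.3, -153.9, 150.8]
eef_rot: [179.8, -0.4, 2.4]
ft_force: [-0.6, -0.5, -0.7]
finger_gap: 0.503
grip_force: 0.0
```

```bash
python3 w.py
```

```text
[ 571.34141106 -153.89394676  150.79425038] [179.79984679  -0.37605197   2.42372789] [-0.58920447 -0.4552628  -0.65160885]
top target 71 [ 544.3 -244.7   85.8] ((547.4335327148438, -246.06309509277344), (8.695330619812012, 68.64549255371094), 77.62139129638672)
side wing 75 [ 569.2 -145.9   76.4] ((569.035888671875, -147.1504669189453), (53.14332962036133, 12.96104621887207), 2.8943324089050293) [0.99848455 0.055033  ]
side target 203 [ 540.3 -240.9   69.5] ((540.8734741210938, -242.84133911132812), (14.620889663696289, 56.192752838134766), 79.65907287597656)
```

View pics/w2.png

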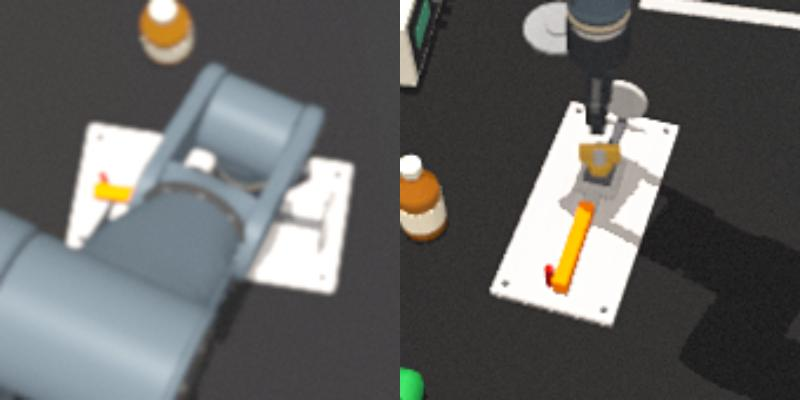

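The wing is at 3° and the nut is tight. The target's edge angle hasn't moved (77.6°), and the spanner still rests on the pin at about (560,285) in the right crop. I'll return over the grip and fit the handle pose from the side picture.

Call:
arm_command:
  deltas:
    - [0.04,0.3,0,0,0,0.3,0.7]
    - [0.08,0.6,0,0,0,0.6,0.7]
    - [0.12,0.89,0,0,0,0.9,0.7]

```text
time: 20.18
eef_pos: [580.4, -62.9, 146.0]
eef_rot: [-179.9, 0.1, 29.7]
ft_force: [0.2, 0.2, 0.5]
finger_gap: 0.696
grip_force: 0.0
```

Call:
arm_command:
  deltas:
    - [0,0,0,0,0,0.3,0.7]
    - [0,0,0,0,0,0.6,0.7]
    - [0,0,0,0,0,0.9,0.7]

```text
time: 20.55
eef_pos: [580.4, -63.4, 146.0]
eef_rot: [-179.8, 0.0, 56.7]
ft_force: [-0.7, -0.2, -0.3]
finger_gap: 0.7
grip_force: 0.0
```

Call:
arm_command:
  deltas:
    - [0,0,0,0,0,0.3,0.7]
    - [0,0,0,0,0,0.6,0.7]
    - [0,0,0,0,0,0.8,0.7]
    - [0,0,0,0,0,0.8,0.7]

```text
time: 21.05
eef_pos: [580.5, -63.7, 146.2]
eef_rot: [-179.9, -0.0, 80.3]
ft_force: [-0.0, 0.4, 0.4]
finger_gap: 0.697
grip_force: 0.0
```

```bash
python3 - <<'E'
from fit import *
s=ctrl.observe(); print(s["eef_pos"],s["eef_rot"])
im,d=vision.snapshot("side"); P=cloud("side",d)
m=orange(im,(272,240)); print(m.sum())
# far 2/3 of grip is visible; use depth top points
hsv=cv2.cvtColor(im,cv2.COLOR_RGB2HSV).astype(int)
k=(m>0)&(P[...,2]>33)&(P[...,2]<43); Q=P[k]; print(len(Q),Q.mean(0).round(1),cv2.minAreaRect(Q[:,:2].astype(np.float32)))
p,f=fit({"side":m},box(60,190,-10,10,12,38),[569,-150,np.radians(80.5)]); print(p[:2],np.degrees(p[2]),f,place(p,np.array([[88.,0,38]])))
E
```

```text
[580.52100193 -63.69478858 146.20908705] [-1.79863915e+02 -1.79210109e-02  8.03490248e+01]
339.0
250 [589.7 -20.   37.7] ((592.5265502929688, -25.67101287841797), (130.6758575439453, 28.20545196533203), 80.16940307617188)
[ 567.85788284 -149.051367  ] 79.72614725646712 0.13515627640378844 [[583.55296399 -62.46231211  38.        ]]
```

Call:
arm_command:
  deltas:
    - [0.028,0,-0.4,0,0,-0.005,0.7]
    - [0.028,0,-0.8,0,0,-0.005,0.7]
    - [0.028,0,-0.9,0,0,-0.005,0.7]

```text
time: 21.48
eef_pos: [582.0, -63.3, 54.6]
eef_rot: [-179.7, -0.0, 80.2]
ft_force: [0.6, 0.6, -0.5]
finger_gap: 0.699
grip_force: 0.0
```

Call:
arm_command:
  deltas:
    - [0,0,-0.1,0,0,0,0.7]
    - [0,0,-0.21,0,0,0,0.7]
    - [0,0,-0.21,0,0,0,0.7]
    - [0,0,-0.21,0,0,0,0.7]

```text
time: 21.98
eef_pos: [584.5, -64.0, 37.0]
eef_rot: [179.9, 0.0, 80.3]
ft_force: [0.3, 0.7, -0.3]
finger_gap: 0.697
grip_force: 0.0
```

Call:
arm_command:
  deltas:
    - [-0.008,0,-0.01,0,0,0,0.5]
    - [-0.008,0,-0.01,0,0,0,0.35]
    - [-0.008,0,-0.01,0,0,0,0.2]
    - [-0.008,0,-0.01,0,0,0,0]
    - [-0.008,0,-0.01,0,0,0,0]
  squeeze: 50

```text
time: 22.6
eef_pos: [583.5, -63.9, 35.7]
eef_rot: [180.0, 0.0, 80.3]
ft_force: [-0.9, 0.3, 4.3]
finger_gap: 0.223
grip_force: 50.9
```

```bash
python3 -c "
from h import *
s=ctrl.observe();print(s['eef_pos'],s['ft_force'],s['moment'],s['eef_rot'])"
```

```text
[583.5325708  -63.94100632  35.68877205] [-0.92020645  0.26488566  4.28732161] [0.0371664  0.07496198 0.10436136] [1.79963202e+02 1.07662324e-02 8.02929254e+01]
```

Call:
arm_command:
  deltas:
    - [0.009,0.05,0.003,0,0,0,0]
    - [0.022,0.12,0.005,0,0,0,0]
    - [0.036,0.2,0.005,0,0,0,0]
    - [0.05,0.28,0.005,0,0,0,0]

```text
time: 23.1
eef_pos: [588.4, -35.5, 35.8]
eef_rot: [180.0, 0.0, 80.3]
ft_force: [-0.5, -2.6, 1.0]
finger_gap: 0.223
grip_force: 50.5
```

Call:
arm_command:
  deltas:
    - [0.013,0.07,0,0,0,0,0]
    - [0.027,0.15,0,0,0,0,0]
    - [0.042,0.23,0,0,0,0,0]
    - [0.052,0.285,0,0,0,0,0]
    - [0.052,0.285,0,0,0,0,0]

```text
time: 23.72
eef_pos: [593.2, -6.0, 35.7]
eef_rot: [-180.0, -0.1, 80.3]
ft_force: [-0.4, 2.8, 1.8]
finger_gap: 0.224
grip_force: 50.6
```

```bash
python3 w.py
```

```text
[593.24291553  -6.03971517  35.74666414] [-1.79957537e+02 -7.67146646e-02  8.02685101e+01] [-0.43944028  2.83612659  1.76857789]
top wing 52 [ 564.2 -149.7   79.2] ((566.452880859375, -149.39207458496094), (50.70215606689453, 11.869498252868652), 3.2750802040100098) [0.99990004 0.01413946]
top target 72 [ 545.2 -245.    86.7] ((547.6162719726562, -246.26864624023438), (8.718246459960938, 69.2986831665039), 77.65998077392578)
side wing 10 [ 550.  -143.3   73.7] ((551.5917358398438, -143.20770263671875), (3.6003377437591553, 12.611900329589844), 89.11615753173828) [ 0.9949154  -0.10071421]
```

The spanner is off the square and the target's angle is unchanged (77.7°). I'll lift it and carry it back to the mat.

Call:
arm_command:
  deltas:
    - [0.003,0.02,0.2,0,0,0,0]
    - [0.003,0.02,0.6,0,0,0,0]
    - [0.003,0.02,1,0,0,0,0]
    - [0.003,0.02,1,0,0,0,0]

```text
time: 24.32
eef_pos: [596.0, -5.9, 138.5]
eef_rot: [179.6, 0.0, 80.2]
ft_force: [0.7, -0.1, -2.8]
finger_gap: 0.225
grip_force: 50.1
```

Call:
arm_command:
  deltas:
    - [-0.08,0.32,0,0,0,-0.25,0]
    - [-0.17,0.65,0,0,0,-0.5,0]
    - [-0.25,0.965,0,0,0,-0.738,0]

```text
time: 24.7
eef_pos: [567.2, 91.8, 133.8]
eef_rot: [-179.8, 0.1, 57.8]
ft_force: [0.4, 0.2, -2.9]
finger_gap: 0.219
grip_force: 50.0
```

Call:
arm_command:
  deltas:
    - [-0.08,0.32,0,0,0,-0.25,0]
    - [-0.17,0.65,0,0,0,-0.5,0]
    - [-0.25,0.965,0,0,0,-0.738,0]

```text
time: 25.08
eef_pos: [542.2, 188.4, 133.7]
eef_rot: [-179.9, 0.2, 35.7]
ft_force: [-0.1, 1.0, -2.1]
finger_gap: 0.225
grip_force: 50.0
```

Call:
arm_command:
  deltas:
    - [-0.08,0.32,0,0,0,-0.25,0]
    - [-0.17,0.65,0,0,0,-0.5,0]
    - [-0.25,0.965,0,0,0,-0.738,0]

```text
time: 25.45
eef_pos: [517.2, 284.7, 133.6]
eef_rot: [180.0, 0.2, 13.6]
ft_force: [-0.2, -0.3, -1.7]
finger_gap: 0.222
grip_force: 50.0
```

Call:
arm_command:
  deltas:
    - [-0.08,0.32,0,0,0,-0.25,0]
    - [-0.17,0.65,0,0,0,-0.5,0]
    - [-0.25,0.965,0,0,0,-0.738,0]
    - [-0.25,0.965,0,0,0,-0.738,0]
    - [-0.25,0.965,0,0,0,-0.738,0]

```text
time: 26.08
eef_pos: [493.0, 379.7, 134.2]
eef_rot: [179.9, 0.1, -8.2]
ft_force: [0.3, 0.0, -2.2]
finger_gap: 0.222
grip_force: 50.0
```

Lowering from z 134 to about 28.5, with a small stop first to check.

Call:
arm_command:
  deltas:
    - [0,0.015,-0.4,0,0,0,0]
    - [0,0.015,-0.8,0,0,0,0]
    - [0,0.015,-0.96,0,0,0,0]
    - [0,0.015,-1,0,0,0,0]
    - [0,0.015,-1,0,0,0,0]

```text
time: 26.7
eef_pos: [494.7, 382.2, 36.6]
eef_rot: [-179.9, -0.1, -8.3]
ft_force: [-0.1, 0.4, -1.4]
finger_gap: 0.225
grip_force: 49.9
```

Call:
arm_command:
  deltas:
    - [0,0,-0.03,0,0,0,0]
    - [0,0,-0.06,0,0,0,0]
    - [0,0,-0.06,0,0,0,0]
    - [0,0,-0.06,0,0,0,0]

```text
time: 27.2
eef_pos: [493.8, 382.2, 30.0]
eef_rot: [-180.0, -0.0, -8.3]
ft_force: [0.5, 0.1, -2.2]
finger_gap: 0.221
grip_force: 49.9
```

Call:
arm_command:
  deltas:
    - [0,0,-0.01,0,0,0,0]
    - [0,0,-0.02,0,0,0,0]
    - [0,0,-0.025,0,0,0,0]
    - [0,0,-0.025,0,0,0,0]

```text
time: 27.7
eef_pos: [493.8, 382.2, 27.8]
eef_rot: [-180.0, -0.0, -8.3]
ft_force: [-1.6, -0.7, 3.1]
finger_gap: 0.225
grip_force: 50.6
```

Call:
arm_command:
  deltas:
    - [0,0,0,0,0,0,0.4]
    - [0,0,0,0,0,0,0.7]
    - [0,0,0,0,0,0,0.7]
    - [0,0,0,0,0,0,0.7]

```text
time: 28.2
eef_pos: [493.8, 382.1, 27.3]
eef_rot: [-180.0, -0.0, -8.3]
ft_force: [0.2, 0.1, -0.6]
finger_gap: 0.7
grip_force: 0.0
```

Call:
arm_command:
  deltas:
    - [0,0,0.2,0,0,0,0.7]
    - [0,0,0.6,0,0,0,0.7]
    - [0,0,1,0,0,0,0.7]
    - [0,0,1,0,0,0,0.7]

```text
time: 28.7
eef_pos: [496.4, 383.6, 132.5]
eef_rot: [-179.7, -0.5, -8.3]
ft_force: [0.3, -0.2, -0.2]
finger_gap: 0.7
grip_force: 0.0
```

Call:
arm_command:
  deltas:
    - [0,-0.4,0.3,0,0,0,0.7]
    - [0,-0.8,0.6,0,0,0,0.7]
    - [0,-1,1,0,0,0,0.7]
    - [0,-1,1,0,0,0,0.7]

```text
time: 29.2
eef_pos: [495.4, 281.3, 230.5]
eef_rot: [-179.8, -0.3, -8.4]
ft_force: [0.7, 0.1, -0.8]
finger_gap: 0.699
grip_force: 0.0
```

```bash
python3 w.py; python3 - <<'E'
from fit import *
im,d=vision.snapshot("side"); m=orange(im,(280,375)); print(m.sum()); p,f=fit({"side":m},box(60,190,-10,10,4,30),[405,394,np.radians(-8.2)]); print(p[:2],np.degrees(p[2]),f)
P=cloud("side",d); k=m>0; print(np.nanpercentile(P[...,2][k],[50,90]))
o=vision.snapshot("top")[0]
cv2.imwrite("pics/f.png",np.hstack([cv2.resize(o[150:300,80:340],(450,260)),cv2.resize(im[130:420,200:400],(345,500))[:260*1+240][:260]])[...,::-1] if 0 else cv2.resize(im[130:420,200:400],(400,580))[...,::-1])
E
```

```text
[495.40628846 281.27218305 230.50602462] [-179.84909606   -0.32235933   -8.40968384] [ 0.66436758  0.10437306 -0.80663256]
top wing 51 [ 564.8 -149.9   79.9] ((566.4497680664062, -149.46438598632812), (51.17795181274414, 11.949249267578125), 3.1400084495544434) [0.99994266 0.0107063 ]
top target 72 [ 545.2 -245.    86.7] ((547.0340576171875, -246.24761962890625), (9.052988052368164, 67.11487579345703), 77.90388488769531)
side wing 75 [ 569.6 -145.4   77.1] ((568.9420166015625, -146.6297607421875), (52.85915756225586, 12.816797256469727), 2.256070375442505) [0.9981051  0.06153169]
side target 252 [ 547.  -242.4   70.4] ((547.98095703125, -243.5428466796875), (12.831819534301758, 67.87625885009766), 81.42925262451172)
536.0
[406.91558691 395.69843265] -7.759046484620847 0.073962568931582
[28.51704517 31.34680736]
```

View pics/f.png

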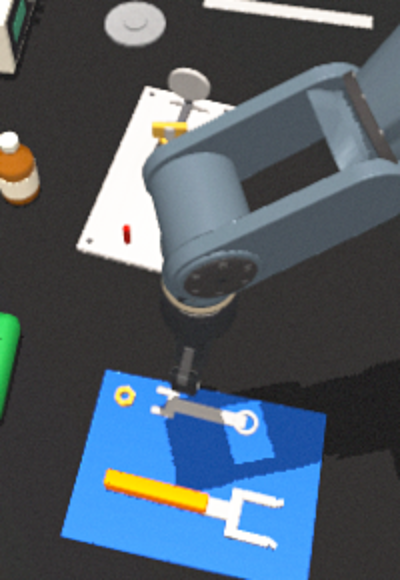

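The spanner lies flat on the mat at about (180,500), the wing is across the target arm and the target is still aimed. Everything else is where it was, so I'm handing in.

```bash
python3 -c "
from rig import job_done
print(job_done())"
```

```text
the job is handed in; nothing more can be done
None
```

I handed the job in at about 29 s: the locknut is turned to its end stop, the target is still aimed by the camera, and the spanner is released and lying flat on the blue mat; no verdict was returned.

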